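# Shut the gas valve inside its pressure ring, then vent

## Task

Shut down the soda carbonator on the worktop: close its gas valve by turning the small red inner knob clockwise until you feel it come to rest snugly on its washer, without overtightening it and without shifting the black pressure ring around it. Then push the blue vent button all the way down for a moment and let it come up again. Leave the glass, the bitters bottle and the lime where they are.

Things in the scene. Friction and masses are not known exactly. Their poses are not given: they have to be found in the camera images.
- console: carbonator console, a grey metal box fixed to the worktop, 140 (x) x 240 (y) x 70 mm high with a dark deck on top; origin at the centre of its underside, z up, its long side along its y. A flat brass gauge, 42 mm across and 9 mm high, lies on the deck between valve and vent
- knob: red inner gas knob, upright cylinder 42 mm across, gripping part 16 to 42 mm above the deck, white pointer line on top; origin on its vertical axis at deck height (70 mm above the worktop), z up, line along its -x. Clockwise from above closes it. It turns with a steady drag of about 0.12 N m, stays where it is left, and starts 0.2 to 1.4 rad short of its washer, how far cannot be seen
- knob_top (a point): centre of the red knob's top face, 42.5 mm above the deck. Once the knob meets the hidden washer, the torque to turn it climbs 2 N m per rad above the drag. Snug is anything from 0.03 to 0.3 N m above the drag; let go, it stays on the washer (easing back a little if above 0.12). Beyond 0.4 N m above the drag, about 0.2 rad past the first touch, the washer is spoilt
- ring_mark (a point): yellow mark on the black outer pressure ring, 34 mm from the knob's axis, on the ring's top face. The ring is 76 mm across, concentric with the red knob, its flat top 14.5 mm above the deck (the red knob stands 27.5 mm clear above it); it turns very easily (0.03 N m) when touched
- vent_top (a point): centre of the top face of the blue vent button, 26 mm across, 22 mm above the deck when up; it stands in a steel housing 42 mm across and 12 mm high on the deck
- vent (a joint): vent button travel, 0 up, 0.006 m fully down; a spring raises it; fully down takes 6 N
- glass: rocks glass, 92 mm across, 97 mm high, loose bystander; origin at the centre of its underside
- bitters: bitters bottle, 43 mm across, 142 mm high, loose bystander; origin at the centre of its underside
- lime: green lime, 60 x 48 x 48 mm, loose bystander; origin at its underside

How it is judged:
By the outcome, as a careful person would: the job done as asked, in the order asked, and still so for the second after the job is handed in, with the robot touching nothing.
It also fails if it takes over 69 s, if anything falls off the work surface, if the arm or the gripper's body presses on something with over 40 N, if the wrist force passes 120 N, or if a joint passes its speed limit or range.

## Robot

A 6-joint arm with a two-finger parallel gripper is mounted at the origin on a cart in front of the work surface, level with it; the furniture and walls round the work are solid. World frame = base frame: x ahead of the robot, y to its left, z up, the work surface at z = 0. Lengths are in mm, angles in rad, forces in N, time in s.
With the tool pointing down it reaches from about 400 to 825 mm from the base axis. Payload 7 kg.
Tool frame: the origin (TCP) lies on the mounting face of the last link; the fingertips stand finger_overhang ahead of it and the grasp point (between the pads) lies 159 mm ahead of it (finger_overhang is the distance from the TCP to the fingertips, in mm); z points along the fingers, y is the line along which they close (so a half turn about z gives the same grasp; the last joint's range is limited). The gripper opens to 88 mm and grips with 3 to 60 N. Pads are 19 mm wide; open, the fingers measure 130 mm over their backs; the gripper's body (78 mm by 193 mm) begins 47 mm behind the grasp point.
Start: joints at [1.472, 0.359, 0.012, 0, -1.224, -0.288], TCP at [254.635, 625.106, 404.661] pointing down, gripper open.
Joint ranges: [-3.07, 3.07], [-1.43, 2.12], [-1.02, 1.25], [-3.03, 1.67], [-3.05, -0], [-3.03, 3.03]. Speed limits (rad/s): [2.39, 2.39, 3.01, 3.14, 3.14, 3.14].

## Interface

Orientations are given as a rotation vector (axis times angle).
In Python, from cell import * gives the robot as it stands.
- The arm moves only by the tool send_rows, never from a script. Its argument "series" is a list that holds one entry, the list of rows, each a list of 6 numbers: the shift along the tool's x, y, z in units of 100 mm (1.0 is 100 mm), then the turn, a rotation vector about the tool's x, y, z in units of 0.1 rad (1.0 is 0.1 rad). In form: [[[tx, ty, tz, wx, wy, wz], ...]]. A call has 1 to 12 rows; each row shifts and turns the commanded pose from where the row before left it, along the tool's axes as they then stand; what a row does not reach is not made up. A row lasts 1/10 s, in which the tool goes at most 50 mm and 8.59 degrees, less where a joint would pass 70% of its speed; a pose out of reach is approached as far as the arm can. A call with a number of a shift or a turn outside -1 to 1 is refused whole. A call with a gripper value outside its range is refused whole. "fingers" is the opening, from 0 (shut) to 1 (fully open), set as the call begins (left out, the last holds). The fingers move at their own pace and stop on an object; the grip force is fixed at half the most. Time passes only in rows, so rows that do not move let the fingers close. It gives the time, the measured TCP pose, the force, the opening and the grip force at its end, in the units of the state.
- read_state(): the state, without advancing time (a new reading comes with each control period).
- snapshot(name): name is "scene" or "side" or "wrist"; returns the picture (384x512x3 uint8, red, green, blue); there is no depth.
- get_calibration(name): a dict with "intrinsics" (3x3 intrinsics, pixels), "dist" ([k1, k2, p1, p2, k3] as OpenCV has them; the pictures are not rectified), "cam_to_world" (4x4, takes a point from camera to world coordinates); the wrist camera has in their place "hand_eye" (4x4, takes a point from camera to tool coordinates, whose origin is the TCP and whose axes are the flange's). Camera axes: x right, y down, z forward; pixel columns grow to the right and rows downward; lengths in mm; the calibration is good to about 2 mm. A picture is of the moment at which its call begins: read the wrist's pose just before it. get_calibration takes no time and is no camera call.
- hand_in(): hands the job in; it is judged then, once.
Trained networks look in the newest picture that a camera, given by its name, has taken for a name from the list of things; names that differ only in an ending like _2 or _b are one class to them, and where a whole thing is asked for, a point or a joint stands for the part that bears it (a point fixed in the world has none). Each returns a list of dicts, best first, with "conf" (0 to 1); they miss things now and then, are a little off and sometimes report something else, mostly with a low value. They report only what shows in the picture. A call takes as long as a camera call.
- masks_of(name, camera): "mask" (384x512 bool, what is visible of it) and "location" ([column, row] in pixels, amid what is visible of it).
The state is a dict: "time_s": time; "joint_pos": joint angles; "qd": joint speeds; "joint_efforts": joint torques, N m; "tcp_pos": TCP position; "tcp_rot": TCP orientation; "wrist_force": force on the tool from outside, world axes, zero at the start; "torque": the same for the moment, N m; "width": finger opening in mm; "grasp_force": force on a finger pad.
Only numpy, scipy, OpenCV 4.12 (cv2) and the standard library are available. Lean on these libraries where they do the work, as an engineer would, in place of code of your own. Each camera call takes 0.05 s, during which the arm holds its last target. There are 200 camera calls.

## Working session

There is one attempt and no reset: what is moved stays moved. The work goes in short steps, Python scripts to look and compute and a tool call to move; the robot and the scene stay as the last step left them, time stands still between calls to the robot, and variables do not carry over. Pictures are saved under pics/ and viewed, at most 10 in all, crops included, and the job is handed in when it is done.

Besides the shell and the picture viewer there is one more tool, called after "Call:" as name(argument=value, ...) on one line, values as JSON. send_rows: Moves the arm, as the interface text tells. Its arguments: {"type":"object","properties":{"series":{"type":"array","items":{"type":"array","items":{"type":"array","items":{"type":"number","minimum":-1,"maximum":1}}}},"fingers":{"type":"number"}},"required":["series"]}

```bash
mkdir -p pics; ls
python3 - <<'E'
from cell import *
import cv2,numpy as np
s=read_state();print(s)
ims=[]
for n in("scene","side","wrist"):
    im=snapshot(n);cv2.imwrite(f"pics/{n}0.png",im[:,:,::-1]);c=get_calibration(n)
    print(n,{k:np.round(v,3).tolist() for k,v in c.items()})
    for t in("knob","ring_mark","vent_top","console","glass","bitters","lime"):
        m=masks_of(t,n);print(n,t,[(round(d["conf"],2),np.round(d["location"]).tolist(),int(d["mask"].sum())) for d in m[:2]])
    ims.append(im)
a=np.hstack([cv2.resize(i,(400,300)) for i in ims[:2]]);b=np.hstack([cv2.resize(ims[2],(400,300)),np.zeros((300,400,3),np.uint8)])
cv2.imwrite("pics/all0.png",np.vstack([a,b])[:,:,::-1])
E
```

```text
pics
{'time_s': 0.0, 'joint_pos': array([ 1.47204490e+00,  3.59397644e-01,  1.10707467e-02, -3.47410343e-04,
       -1.22412264e+00, -2.88099528e-01]), 'qd': array([-0.00013405,  0.00016934,  0.00064243, -0.00026587, -0.00226515,
        0.00019834]), 'joint_efforts': array([ 5.64721831e-04, -5.82716238e+01,  2.93055475e+01,  6.99728832e+00,
        6.95289214e-03, -1.73808612e-04]), 'tcp_pos': array([254.58835078, 624.93881282, 403.72115894]), 'tcp_rot': array([ 3.08132566e+00, -6.03741994e-01, -2.65164904e-04]), 'wrist_force': array([-0.62898837, -0.71408609,  0.30783691]), 'torque': array([-0.01506574, -0.02902482,  0.00732808]), 'grasp_force': 0.0, 'width': 87.78452333993138}
scene {'intrinsics': [[434.7, 0.0, 255.7], [0.0, 434.7, 196.225], [0.0, 0.0, 1.0]], 'dist': [-0.057, 0.0, 0.0, 0.0, 0.0], 'cam_to_world': [[0.849, -0.281, 0.448, 186.078], [-0.529, -0.459, 0.714, -551.6], [0.006, -0.843, -0.538, 571.054], [0.0, 0.0, 0.0, 1.0]]}
scene knob [(0.84, [239.0, 205.0], 372)]
scene ring_mark [(0.69, [238.0, 215.0], 510)]
scene vent_top [(0.59, [261.0, 251.0], 123)]
scene console [(0
[... 393 characters left out ...]
0, 195.0], 290)]
side ring_mark [(0.78, [266.0, 205.0], 375)]
side vent_top []
side console [(0.91, [285.0, 209.0], 4714), (0.17, [258.0, 182.0], 145)]
side glass [(0.76, [219.0, 226.0], 1955), (0.21, [268.0, 192.0], 281)]
side bitters [(0.61, [332.0, 176.0], 420)]
side lime [(0.63, [257.0, 183.0], 147), (0.19, [268.0, 194.0], 307)]
wrist {'intrinsics': [[278.923, 0.0, 255.598], [0.0, 278.923, 191.081], [0.0, 0.0, 1.0]], 'dist': [0.003, 0.0, 0.0, 0.0, 0.0], 'hand_eye': [[0.001, -0.967, -0.253, 66.864], [1.0, 0.0, 0.0, -0.316], [-0.0, -0.253, 0.967, 20.292], [0.0, 0.0, 0.0, 1.0]]}
wrist knob []
wrist ring_mark []
wrist vent_top []
wrist console []
wrist glass []
wrist bitters []
wrist lime []
```

View pics/all0.png

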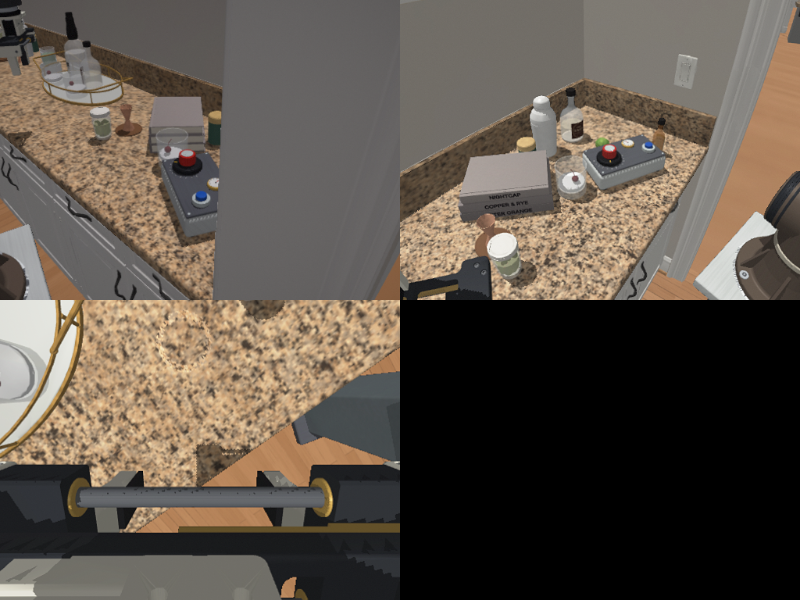

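The pictures show the console near the back right (knob about (239,205) in scene, (271,195) in side), with the glass just beside the knob, a stack of books, and a wall or post close to the vent. Next I'll work out positions.

```bash
cat > h.py <<'E'
from cell import *
import cv2,numpy as np
from scipy.spatial.transform import Rotation as R
def ray(n,uv,s=None):
    c=get_calibration(n)
    if n=="wrist":
        T=np.eye(4);T[:3,:3]=R.from_rotvec(s["tcp_rot"]).as_matrix();T[:3,3]=s["tcp_pos"];T=T@np.array(c["hand_eye"])
    else: T=np.array(c["cam_to_world"])
    p=cv2.undistortPoints(np.array([[uv]],float),np.array(c["intrinsics"]),np.array(c["dist"]))[0,0]
    return T[:3,3],T[:3,:3]@np.array([p[0],p[1],1])
def plane(n,uv,z,s=None):
    o,d=ray(n,uv,s);return o+d*(z-o[2])/d[2]
E
python3 - <<'E'
from h import *
def redtop(im):  # red mask
    a=im.astype(int);return a
for n in("scene","side"):
    im=cv2.imread(f"pics/{n}0.png")
    print(n)
    for nm,uv,z in dict(scene=[("knob",(239,205),100),("ring",(238,215),80),("vent",(261,251),90),("console",(246,239),40),("glass",(219,182),60)],side=[("knob",(271,195),100),("ring",(266,205),84),("vent",(318,185),90),("glass",(219,226),60),("bit",(332,176),70),("lime",(257,183),35),("console",(285,209),60)])[n]:
        print(nm,plane(n,uv,z).round())
a=cv2.imread("pics/scene0.png")[160:310,180:300];b=cv2.imread("pics/side0.png")[130:280,180:360]
cv2.imwrite("pics/crop.png",np.vstack([cv2.resize(np.hstack([a,np.zeros((150,60,3),np.uint8)]),None,fx=3.0,fy=2,interpolation=2)*0+0 if 0 else np.hstack([cv2.resize(a,(320,400)),cv2.resize(b,(480,400))])]))
E
```

```text
scene
knob [534.  63. 100.]
ring [529.  59.  80.]
vent [502. -67.  90.]
console [530.  30.  40.]
glass [572. 221.  60.]
side
knob [531.  72. 100.]
ring [525.  93.  84.]
vent [497. -58.  90.]
glass [557. 206.  60.]
bit [ 519. -145.   70.]
lime [659.   3.  35.]
console [506.  46.  60.]
```

View pics/crop.png

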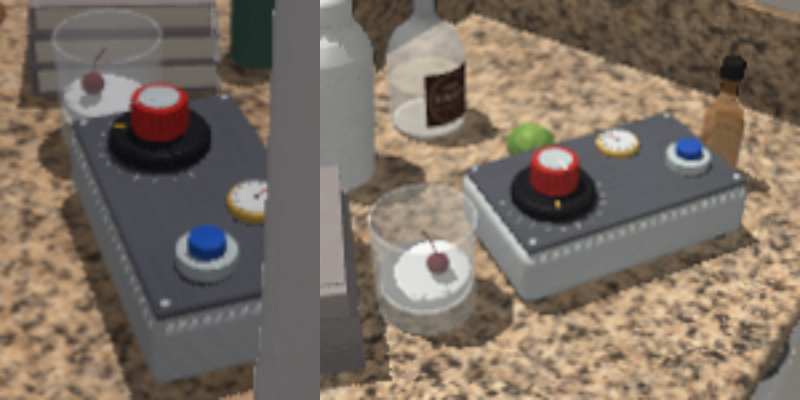

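Call:
send_rows(series=[[[0.33,0.31,0,0,0,0],[0.33,0.31,0,0,0,0],[0.33,0.31,0,0,0,0],[0.33,0.31,0,0,0,0],[0.33,0.31,0,0,0,0],[0.33,0.31,0,0,0,0],[0.33,0.31,0,0,0,0],[0.33,0.31,0,0,0,0],[0.33,0.31,0,0,0,0],[0.33,0.31,0,0,0,0],[0.33,0.31,0,0,0,0],[0.33,0.31,0,0,0,0]]])

```text
time_s: 2.4
tcp_pos: [481.4, 129.4, 405.2]
tcp_rot: [-3.082, 0.603, -0.001]
wrist_force: [0.4, 0.9, 0.7]
width: 87.6
grasp_force: 0.0
```

Call:
send_rows(series=[[[0.33,0.31,0,0,0,0],[0.33,0.31,0,0,0,0],[0,0,0,0,0,0],[0,0,0,0,0,0],[0,0,0,0,0,0]]])

```text
time_s: 2.9
tcp_pos: [518.6, 49.2, 404.7]
tcp_rot: [-3.083, 0.604, -0.0]
wrist_force: [-0.5, -0.3, -0.5]
width: 87.7
grasp_force: 0.0
```

```bash
cat >> h.py <<'E'
def look(name,crop=None):
    s=read_state();im=snapshot("wrist");cv2.imwrite(f"pics/{name}.png",im[:,:,::-1])
    a=im.astype(int);r,g,b=a[...,0],a[...,1],a[...,2]
    return s,im
def blob(mask):
    n,l,st,c=cv2.connectedComponentsWithStats(mask.astype(np.uint8));i=1+np.argmax(st[1:,4]);return c[i],st[i]
E
python3 - <<'E'
from h import *
s,im=look("w1");print(s)
for t,z in(("knob",105),("ring_mark",84.5),("vent_top",92),("console",70),("glass",50),("bitters",130),("lime",30)):
    for d in masks_of(t,"wrist")[:1]: print(t,round(d["conf"],2),np.round(d["location"]),d["mask"].sum(),plane("wrist",d["location"],z,s).round(1))
E
```

```text
{'time_s': 2.9, 'joint_pos': array([ 4.71604699e-01,  1.04214578e-01, -3.23927650e-01, -1.23584130e-04,
       -1.14250520e+00,  7.12477522e-01]), 'qd': array([ 2.16129059e-02, -3.61725976e-03,  1.18052119e-04, -5.90925975e-05,
       -1.61660126e-03,  1.67539535e-03]), 'joint_efforts': array([-8.84107947e-01, -3.67361248e+01,  2.84500158e+01,  6.75103202e+00,
        7.18563446e-02,  8.41394998e-03]), 'tcp_pos': array([518.61229802,  49.20808678, 404.69539061]), 'tcp_rot': array([-3.08285564e+00,  6.03715505e-01, -7.50819944e-05]), 'wrist_force': array([-0.54484469, -0.27669228, -0.47015386]), 'torque': array([ 0.0066289 , -0.00438552,  0.03055397]), 'grasp_force': 0.0, 'width': 87.72358806514781}
knob 0.8 [226. 173.] 1496 [541.8  72.8 105. ]
ring_mark 0.72 [234. 161.] 2314 [547.6  62.7  84.5]
vent_top 0.7 [354. 162.] 495 [499.4 -55.3  92. ]
console 0.59 [278. 145.] 24993 [544.   12.5  70. ]
glass 0.74 [122. 188.] 6234 [565.3 209.1  50. ]
bitters 0.91 [423. 108.] 3193 [ 533.1 -114.4  130. ]
```

View pics/w1.png

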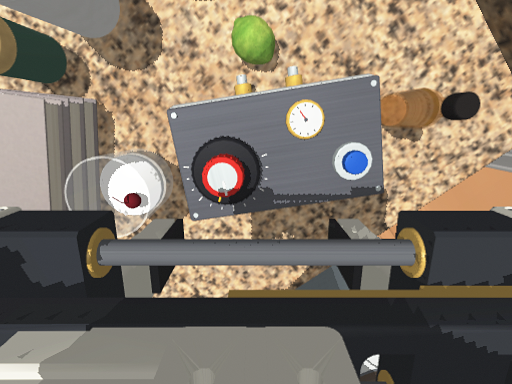

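The view from above shows the knob at (222,175), the vent at (354,161), the yellow ring mark at (219,199), the glass left of the console, and the bitters at right. I'll refine these positions.

```bash
cat >> h.py <<'E'
def find(im,s):
    hsv=cv2.cvtColor(im,cv2.COLOR_RGB2HSV).astype(int);h,S,v=hsv[...,0],hsv[...,1],hsv[...,2]
    out={}
    red=((h<8)|(h>172))&(S>150)&(v>90)
    c,st=blob(red);x,y,w,hh=st[:4]
    cnt=max(cv2.findContours(red.astype(np.uint8),cv2.RETR_EXTERNAL,cv2.CHAIN_APPROX_NONE)[0],key=cv2.contourArea)
    f=np.zeros(red.shape,np.uint8);cv2.drawContours(f,[cnt],-1,1,-1)
    c,st2=blob((f>0)&(S<90)&(v>100));out["knob_disc"]=(c,st2[:5],plane("wrist",c,112.5,s).round(1))
    c,st2=blob((h>105)&(h<125)&(S>170)&(v>60));out["vent"]=(c,st2[:5],plane("wrist",c,91,s).round(1))
    ys,xs=np.nonzero((h>20)&(h<33)&(S>160)&(v>120)&(np.hypot(*(np.indices(red.shape)[::-1]-np.array([x+w/2,y+hh/2])[:,None,None]))<w))
    if len(xs): c=(xs.mean(),ys.mean());out["mark"]=(c,len(xs),plane("wrist",c,84.5,s).round(1))
    return out
E
python3 - <<'E'
from h import *
s,im=look("w1b")
for k,v in find(im,s).items(): print(k,v)
for uv in((221,179),(190,198)): print(plane("side",uv,0).round())
t=[]
for i in range(6): snapshot("wrist");q=read_state();t.append(np.r_[q["torque"],q["wrist_force"]])
print(np.round(t,3))
E
```

```text
knob_disc (array([222.24472574, 177.32911392]), array([208, 163,  30,  33, 711], dtype=int32), array([540.3,  76.7, 112.5]))
vent (array([354.82997763, 161.85682327]), array([343, 151,  25,  23, 447], dtype=int32), array([499.7, -55.9,  91. ]))
mark ((np.float64(219.36363636363637), np.float64(199.1818181818182)), 11, array([514.5,  95.2,  84.5]))
[780.  39.   0.]
[758. 162.   0.]
[[-0.036  0.012  0.037  0.31  -0.269  0.129]
 [ 0.02  -0.035 -0.05   0.62   0.194 -0.462]
 [ 0.004 -0.001  0.031  0.4    0.902 -0.061]
 [-0.036 -0.024 -0.032 -0.104  0.122  0.145]
 [-0.049  0.006  0.023  0.555 -0.418  0.875]
 [-0.014  0.02   0.022  0.222 -0.312 -0.447]]
```

Run:
```python
from h import *
print(plane("scene",(239.3,196.4),112.5),plane("side",(267.4,189.3),112.5))
# vent top: scene crop(207,240), side crop(688,147)
print(plane("scene",(180+207*.375,160+240*.375),92),plane("side",(180+368*.375,130+147*.375),92))
```

```text
[540.36267121  72.42906669 112.5       ] [540.64382151  75.4910151  112.5       ]
[497.26798034 -63.82608345  92.        ] [495.06456388 -55.42672393  92.        ]
```

Call:
send_rows(series=[[[0.04,-0.15,0.3,0,0,0],[0.04,-0.15,0.3,0,0,0],[0,0,0.25,0,0,0],[0,0,0,0,0,0],[0,0,0,0,0,0],[0,0,0,0,0,0],[0,0,0,0,0,0]]], fingers=0)

```text
time_s: 4.35
tcp_pos: [537.8, 73.7, 321.3]
tcp_rot: [-3.082, 0.604, -0.003]
wrist_force: [-0.1, -0.2, 0.1]
width: 37.2
grasp_force: 0.0
```

Run:
```python
from h import *
s,im=look("w2");print(s["tcp_pos"],s["width"])
for k,v in find(im,s).items(): print(k,v)
```

```text
[537.84606396  73.65271093 321.27730916] 37.24696524906558Traceback (most recent call last):
  File "<stdin>", line 3, in <module>
  File "h.py", line 26, in find
    c,st2=blob((f>0)&(S<90)&(v>100));out["knob_disc"]=(c,st2[:5],plane("wrist",c,112.5,s).round(1))
          ~~~~^^^^^^^^^^^^^^^^^^^^^^
  File "h.py", line 18, in blob
    n,l,st,c=cv2.connectedComponentsWithStats(mask.astype(np.uint8));i=1+np.argmax(st[1:,4]);return c[i],st[i]
                                                                         ~~~~~~~~~^^^^^^^^^^
    return _wrapfunc(a, 'argmax', axis=axis, out=out, **kwds)
    return bound(*args, **kwds)
ValueError: attempt to get argmax of an empty sequence
```

View pics/w2.png

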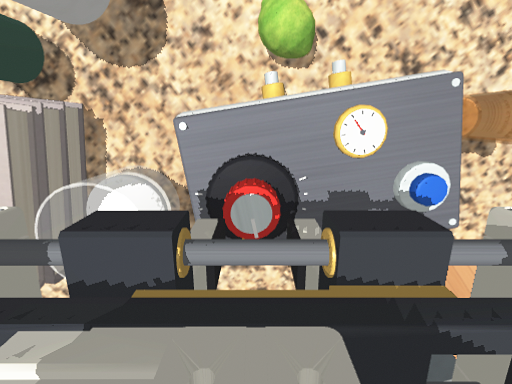

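Run:
```python
from h import *
s=read_state();print(plane("wrist",(251,212),112.5,s))
```

```text
[541.51935477  76.21730872 112.5       ]
```

Call:
send_rows(series=[[[0.02,-0.01,0.15,0,0,0],[0,0,0.05,0,0,0],[0,0,0,0,0,0],[0,0,0,0,0,0],[0,0,0,0,0,0]]])

```text
time_s: 4.9
tcp_pos: [539.9, 73.9, 300.3]
tcp_rot: [-3.083, 0.603, -0.001]
wrist_force: [0.9, 0.6, 0.8]
width: 0.8
grasp_force: 0.0
```

Run:
```python
from h import *
s=read_state();im=snapshot("scene");print(s["tcp_pos"],s["width"])
cv2.imwrite("pics/s2.png",cv2.resize(im[120:270,150:310,::-1],None,fx=4,fy=4,interpolation=2))
```

```text
[539.9015716   73.90093351 300.27937857] 0.7964785035658224
```

View pics/s2.png

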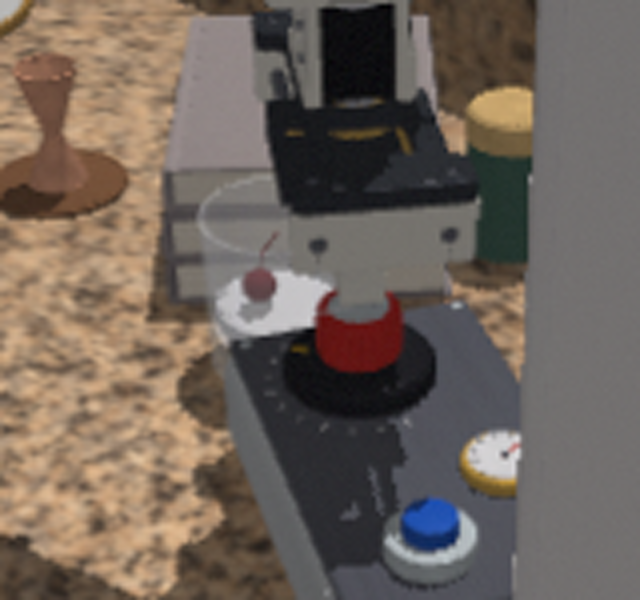

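The scene picture shows the closed fingertips only just above the knob's top face, around (360,310) in the crop. I'll step down in small increments.

Call:
send_rows(series=[[[0,0,0.02,0,0,0],[0,0,0,0,0,0]]])

```text
time_s: 5.15
tcp_pos: [539.7, 73.8, 297.6]
tcp_rot: [-3.083, 0.604, 0.0]
wrist_force: [-0.2, 0.8, 0.4]
width: 0.3
grasp_force: 0.0
```

Call:
send_rows(series=[[[0,0,0.02,0,0,0],[0,0,0,0,0,0]]])

```text
time_s: 5.35
tcp_pos: [539.6, 73.8, 295.4]
tcp_rot: [3.083, -0.604, -0.001]
wrist_force: [0.1, -0.2, -0.1]
width: 0.5
grasp_force: 0.0
```

Call:
send_rows(series=[[[0,0,0.02,0,0,0],[0,0,0,0,0,0]]])

```text
time_s: 5.55
tcp_pos: [539.7, 73.8, 293.3]
tcp_rot: [3.083, -0.604, -0.001]
wrist_force: [-0.1, -0.3, -0.6]
width: 0.2
grasp_force: 0.0
```

Call:
send_rows(series=[[[0,0,0.02,0,0,0],[0,0,0,0,0,0]]])

```text
time_s: 5.75
tcp_pos: [539.6, 73.8, 291.4]
tcp_rot: [3.083, -0.604, -0.001]
wrist_force: [-0.5, 0.0, 0.1]
width: 0.2
grasp_force: 0.0
```

Call:
send_rows(series=[[[0,0,0.02,0,0,0],[0,0,0,0,0,0]]])

```text
time_s: 5.95
tcp_pos: [539.9, 73.9, 290.4]
tcp_rot: [-3.083, 0.603, -0.001]
wrist_force: [-2.2, -0.8, 6.5]
width: 0.3
grasp_force: 3.2
```

Call:
send_rows(series=[[[0,0,0.02,0,0,0],[0,0,0,0,0,0]]])

```text
time_s: 6.15
tcp_pos: [539.9, 73.9, 290.2]
tcp_rot: [-3.083, 0.602, -0.003]
wrist_force: [-7.5, -1.0, 22.7]
width: 0.3
grasp_force: 11.0
```

Contact comes at TCP z ≈ 290.6, so the overhang is about 178 mm. I'll back off, open the fingers and line up.

Call:
send_rows(series=[[[0,0,-0.2,0,0,0],[0,0,0,0,0,0],[0,0,0,0,0,0],[0,0,0,0,0,0],[0,0,0,0,0,0],[0,0,0,0,0,0],[0,0,0,0,0,0],[0,0,0,0,0,0],[0,0,0,0,0,0]]], fingers=1)

```text
time_s: 7.05
tcp_pos: [539.8, 73.8, 307.6]
tcp_rot: [3.083, -0.604, -0.0]
wrist_force: [-0.9, 0.4, 0.2]
width: 66.9
grasp_force: 0.0
```

Run:
```python
from h import *
s,im=look("w3");print(s["tcp_pos"],s["width"])
cv2.imwrite("pics/w3c.png",cv2.resize(im[130:320,120:400,::-1],None,fx=2.8,fy=2.8,interpolation=2))
```

```text
[539.76098427  73.81993463 307.58401668] 66.86696787179807
```

View pics/w3c.png

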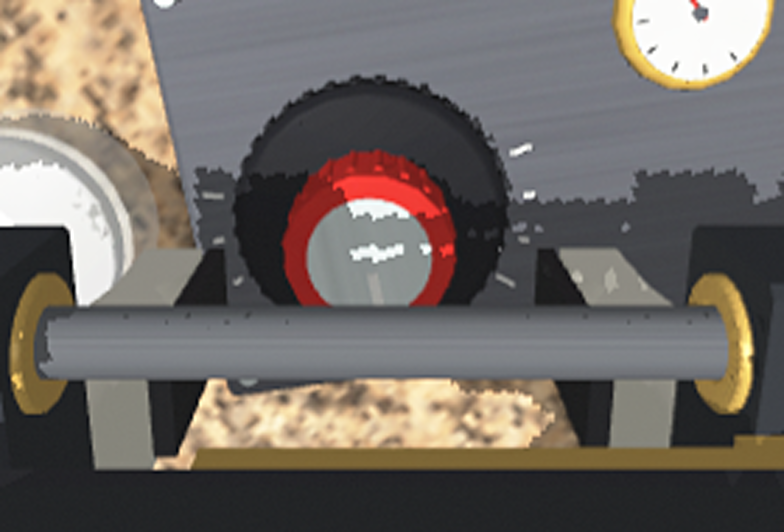

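The crop shows the knob disc centred at x≈369, while the mid-point between the pads is 381. That is about 2.4 mm off along tool −y. I'll correct for it and go down.

Call:
send_rows(series=[[[0.003,-0.024,0.1,0,0,0],[0,0,0.1,0,0,0],[0,0,0.1,0,0,0],[0,0,0.07,0,0,0],[0,0,0.03,0,0,0],[0,0,0,0,0,0],[0,0,0,0,0,0]]], fingers=1)

```text
time_s: 7.8
tcp_pos: [541.1, 76.0, 267.8]
tcp_rot: [-3.083, 0.604, -0.0]
wrist_force: [-0.1, 0.3, 0.4]
width: 88.0
grasp_force: 0.0
```

```bash
cat >> h.py <<'E'
def tq(n=10):
    t=[]
    for i in range(n): snapshot("wrist");q=read_state();t.append(np.r_[q["torque"],q["wrist_force"],q["joint_efforts"][5]])
    t=np.array(t);print("mean",t.mean(0).round(3),"std",t.std(0).round(3),q["tcp_pos"].round(2),q["tcp_rot"].round(4),"q6",round(q["joint_pos"][5],4),"w",round(q["width"],1),round(q["grasp_force"],1),q["time_s"])
    T=R.from_rotvec(q["tcp_rot"]).as_matrix();print("yaw",np.arctan2(T[1,0],T[0,0]).round(4))
E
python3 -c "
from h import *
tq(8)"
```

```text
mean [ 0.008  0.005  0.01  -0.214  0.052  0.162  0.   ] std [0.02  0.031 0.034 0.326 0.541 0.404 0.   ] [540.94  75.94 267.85] [-3.0828e+00  6.0380e-01 -4.0000e-04] q6 0.6858 w 87.6 0.0 8.2
yaw -0.3868
```

Call:
send_rows(series=[[[0,0,0,0,0,0],[0,0,0,0,0,0],[0,0,0,0,0,0],[0,0,0,0,0,0],[0,0,0,0,0,0],[0,0,0,0,0,0],[0,0,0,0,0,0],[0,0,0,0,0,0]]], fingers=0)

```text
time_s: 9.0
tcp_pos: [541.0, 76.2, 267.7]
tcp_rot: [-3.083, 0.604, -0.0]
wrist_force: [0.4, 1.9, 0.1]
width: 41.4
grasp_force: 30.0
```

```bash
python3 -c "
from h import *
tq(8)"
```

```text
mean [ 0.986  0.009  0.029  0.193  2.715  0.148 -0.022] std [0.169 0.05  0.026 0.416 0.588 0.552 0.007] [541.01  76.12 267.7 ] [-3.0827e+00  6.0360e-01 -4.0000e-04] q6 0.6857 w 41.8 30.0 9.4
yaw -0.3867
```

Firm, centred grip (41.8 mm, 30 N). Now I'll turn the knob clockwise.

Call:
send_rows(series=[[[0,0,0,0,0,0.5],[0,0,0,0,0,0.5],[0,0,0,0,0,0],[0,0,0,0,0,0]]])

```text
time_s: 9.8
tcp_pos: [541.0, 76.1, 267.7]
tcp_rot: [-3.049, 0.755, -0.0]
wrist_force: [0.1, 2.7, -0.6]
width: 41.3
grasp_force: 30.0
```

```bash
python3 -c "
from h import *
tq(8)"
```

```text
mean [ 1.795 -0.108 -0.038  0.217  4.709 -0.473  0.052] std [0.118 0.022 0.043 0.239 0.571 0.456 0.015] [541.06  76.12 267.72] [-3.0488e+00  7.5640e-01 -5.0000e-04] q6 0.5861 w 41.0 30.0 10.2
yaw -0.4864
```

Call:
send_rows(series=[[[0,0,0,0,0,0.2],[0,0,0,0,0,0.2],[0,0,0,0,0,0.2],[0,0,0,0,0,0.2]]])

```text
time_s: 10.6
tcp_pos: [541.0, 76.1, 267.7]
tcp_rot: [-3.016, 0.879, -0.0]
wrist_force: [-0.7, 5.5, 0.4]
width: 41.5
grasp_force: 30.0
```

```bash
cat > r.py <<'E'
from h import *
q=read_state();print("now tz",q["torque"].round(3),"e6",q["joint_efforts"][5].round(3),"q6",q["joint_pos"][5].round(4),"t",q["time_s"],q["grasp_force"].round(1))
for n in range(2):
    snapshot("wrist");q=read_state();print("tz",q["torque"].round(3),"e6",q["joint_efforts"][5].round(3),q["joint_pos"][5].round(4))
E
python3 r.py
```

```text
Traceback (most recent call last):
  File "r.py", line 2, in <module>
    q=read_state();print("now tz",q["torque"].round(3),"e6",q["joint_efforts"][5].round(3),"q6",q["joint_pos"][5].round(4),"t",q["time_s"],q["grasp_force"].round(1))
                                                                                                                                           ^^^^^^^^^^^^^^^^^^^^^^
AttributeError: 'float' object has no attribute 'round'
```

```bash
sed -i 's/,q\["grasp_force"\].round(1)//' r.py; python3 r.py
```

```text
now tz [ 1.927 -0.119  0.178] e6 0.207 q6 0.5055 t 10.6
tz [ 1.953 -0.168  0.016] e6 0.101 0.5042
tz [ 1.915 -0.141 -0.04 ] e6 -0.216 0.5055
```

Call:
send_rows(series=[[[0,0,0,0,0,0.2],[0,0,0,0,0,0.2],[0,0,0,0,0,0.2]]])

```text
time_s: 11.0
tcp_pos: [541.0, 76.1, 267.7]
tcp_rot: [-2.988, 0.969, -0.0]
wrist_force: [-0.1, 5.6, -0.0]
width: 41.4
grasp_force: 30.0
```

```bash
python3 r.py
```

```text
now tz [ 1.942 -0.109  0.173] e6 0.208 q6 0.4455 t 11.0
tz [ 1.932 -0.121  0.044] e6 0.101 0.4442
tz [ 1.981 -0.136 -0.067] e6 -0.215 0.4455
```

Call:
send_rows(series=[[[0,0,0,0,0,0.2],[0,0,0,0,0,0.2],[0,0,0,0,0,0.2],[0,0,0,0,0,0.2]]])

```text
time_s: 11.5
tcp_pos: [541.0, 76.1, 267.7]
tcp_rot: [-2.947, 1.087, -0.0]
wrist_force: [1.0, 5.5, -0.7]
width: 41.7
grasp_force: 30.0
```

```bash
python3 r.py
```

```text
now tz [ 1.977 -0.113  0.16 ] e6 0.207 q6 0.3655 t 11.5
tz [ 1.941 -0.096  0.04 ] e6 0.101 0.3642
tz [ 2.004 -0.11  -0.04 ] e6 -0.215 0.3655
```

Call:
send_rows(series=[[[0,0,0,0,0,0.2],[0,0,0,0,0,0.2],[0,0,0,0,0,0.2],[0,0,0,0,0,0.2]]])

```text
time_s: 12.0
tcp_pos: [541.1, 76.2, 267.7]
tcp_rot: [-2.901, 1.204, -0.0]
wrist_force: [1.1, 5.1, -1.2]
width: 41.6
grasp_force: 30.0
```

```bash
python3 r.py
```

```text
now tz [ 2.001 -0.091  0.126] e6 0.207 q6 0.2855 t 12.0
tz [ 1.98  -0.152  0.06 ] e6 0.101 0.2842
tz [ 2.03  -0.197 -0.025] e6 -0.215 0.2855
```

Call:
send_rows(series=[[[0,0,0,0,0,0.2],[0,0,0,0,0,0.2],[0,0,0,0,0,0.2],[0,0,0,0,0,0.2]]])

```text
time_s: 12.5
tcp_pos: [541.1, 76.2, 267.7]
tcp_rot: [-2.851, 1.319, -0.0]
wrist_force: [0.9, 5.4, -0.1]
width: 41.5
grasp_force: 30.0
```

```bash
python3 r.py
```

```text
now tz [ 1.998 -0.121  0.168] e6 0.207 q6 0.2055 t 12.5
tz [ 2.019e+00 -1.570e-01 -1.000e-03] e6 0.101 0.2042
tz [ 2.063 -0.191 -0.087] e6 -0.215 0.2055
```

Call:
send_rows(series=[[[0,0,0,0,0,0.2],[0,0,0,0,0,0.2],[0,0,0,0,0,0.2],[0,0,0,0,0,0.2]]])

```text
time_s: 13.0
tcp_pos: [541.1, 76.2, 267.7]
tcp_rot: [-2.796, 1.432, -0.0]
wrist_force: [0.5, 5.3, -1.3]
width: 41.1
grasp_force: 30.0
```

```bash
python3 r.py
```

```text
now tz [ 2.033 -0.11   0.111] e6 0.207 q6 0.1255 t 13.0
tz [ 2.041 -0.148  0.073] e6 0.101 0.1242
tz [ 2.015 -0.139 -0.019] e6 -0.215 0.1255
```

Call:
send_rows(series=[[[0,0,0,0,0,0.2],[0,0,0,0,0,0.2],[0,0,0,0,0,0.2],[0,0,0,0,0,0.2]]])

```text
time_s: 13.5
tcp_pos: [541.1, 76.2, 267.7]
tcp_rot: [-2.736, 1.543, -0.0]
wrist_force: [0.4, 5.3, -1.5]
width: 41.3
grasp_force: 30.0
```

```bash
python3 r.py
```

```text
now tz [ 2.09  -0.182  0.084] e6 0.207 q6 0.0455 t 13.5
tz [ 2.103 -0.188  0.066] e6 0.101 0.0442
tz [ 2.033 -0.198 -0.054] e6 -0.215 0.0455
```

Call:
send_rows(series=[[[0,0,0,0,0,0.2],[0,0,0,0,0,0.2],[0,0,0,0,0,0.2],[0,0,0,0,0,0.2]]])

```text
time_s: 14.0
tcp_pos: [541.1, 76.2, 267.7]
tcp_rot: [-2.672, 1.651, -0.0]
wrist_force: [0.9, 5.4, -1.5]
width: 41.3
grasp_force: 30.0
```

```bash
python3 r.py
```

```text
now tz [ 2.078 -0.21   0.095] e6 0.207 q6 -0.0345 t 14.0
tz [ 2.073 -0.147  0.081] e6 0.101 -0.0358
tz [ 2.093 -0.226 -0.036] e6 -0.215 -0.0345
```

Call:
send_rows(series=[[[0,0,0,0,0,0.2],[0,0,0,0,0,0.2],[0,0,0,0,0,0.2],[0,0,0,0,0,0.2]]])

```text
time_s: 14.5
tcp_pos: [541.1, 76.2, 267.7]
tcp_rot: [-2.604, 1.756, -0.0]
wrist_force: [0.1, 5.6, -1.2]
width: 41.0
grasp_force: 30.0
```

```bash
python3 r.py
```

```text
now tz [ 2.14  -0.218  0.243] e6 0.115 q6 -0.1144 t 14.5
tz [ 2.158 -0.183  0.092] e6 0.003 -0.1157
tz [ 2.112 -0.309  0.064] e6 -0.311 -0.1144
```

Torque is up about 0.095 N m over the drag, so the washer has been met. One small confirming step next.

Call:
send_rows(series=[[[0,0,0,0,0,0.2]]])

```text
time_s: 14.7
tcp_pos: [541.1, 76.2, 267.7]
tcp_rot: [-2.587, 1.781, -0.0]
wrist_force: [0.5, 5.3, -1.5]
width: 41.9
grasp_force: 30.0
```

```bash
python3 r.py
```

```text
now tz [ 2.082 -0.225  0.269] e6 0.307 q6 -0.1337 t 14.7
tz [ 2.111 -0.242  0.157] e6 0.046 -0.1354
tz [ 2.105 -0.244  0.16 ] e6 -0.339 -0.1343
```

The rise is confirmed: about 0.13 N m above drag, which is snug. Now I'll release and lift.

Call:
send_rows(series=[[[0,0,0,0,0,0],[0,0,0,0,0,0],[0,0,0,0,0,0],[0,0,0,0,0,0],[0,0,0,0,0,0],[0,0,0,0,0,0],[0,0,-0.2,0,0,0],[0,0,-0.3,0,0,0],[0,0,-0.3,0,0,0],[0,0,-0.3,0,0,0],[0,0,0,0,0,0]]], fingers=0.8)

```text
time_s: 15.9
tcp_pos: [542.0, 76.2, 382.2]
tcp_rot: [-2.583, 1.778, -0.007]
wrist_force: [0.3, -0.3, 0.2]
width: 69.9
grasp_force: 0.0
```

Run:
```python
from h import *
s,im=look("w4");print(s["tcp_pos"],s["tcp_rot"],s["joint_pos"],s["width"])
for k,v in find(im,s).items(): print(k,v)
```

```text
[541.98011833  76.1928354  382.21290685] [-2.58264092  1.77841017 -0.0070833 ] [ 0.49824663  0.16338753 -0.30793542  0.0015525  -1.092205   -0.13423   ] 69.88762185895523Traceback (most recent call last):
  File "<stdin>", line 3, in <module>
  File "h.py", line 26, in find
    c,st2=blob((f>0)&(S<90)&(v>100));out["knob_disc"]=(c,st2[:5],plane("wrist",c,112.5,s).round(1))
          ~~~~^^^^^^^^^^^^^^^^^^^^^^
  File "h.py", line 18, in blob
    n,l,st,c=cv2.connectedComponentsWithStats(mask.astype(np.uint8));i=1+np.argmax(st[1:,4]);return c[i],st[i]
                                                                         ~~~~~~~~~^^^^^^^^^^
    return _wrapfunc(a, 'argmax', axis=axis, out=out, **kwds)
    return bound(*args, **kwds)
ValueError: attempt to get argmax of an empty sequence
```

View pics/w4.png

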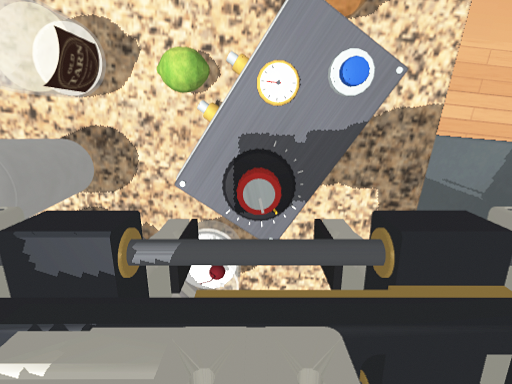

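The view shows the yellow mark at (276,212), the pointer line running from (259,195) to (264,211), and the vent at (355,71). I'll check the ring angle and the vent position.

Run:
```python
from h import *
s,im=look("w5")
hsv=cv2.cvtColor(im,cv2.COLOR_RGB2HSV).astype(int);h,S,v=np.moveaxis(hsv,2,0)
c,st=blob((h>105)&(h<125)&(S>170)&(v>60));vp=plane("wrist",c,91,s);print("vent",c,st,vp)
m=(h>18)&(h<33)&(S>160)&(v>90);m[:195]=0;m[225:]=0;m[:,:245]=0;m[:,300:]=0
ys,xs=np.nonzero(m);mk=plane("wrist",(xs.mean(),ys.mean()),84.5,s);print("mark",xs.mean(),ys.mean(),len(xs),mk)
k=plane("wrist",(259,195),112.5,s);print("knob",k,"line end",plane("wrist",(264,211),112.5,s))
for c in((540.7,76),):
    print("ang now",np.arctan2(mk[1]-c[1],mk[0]-c[0]),"before",np.arctan2(95.2-c[1],514.5-c[0]))
T=R.from_rotvec(s["tcp_rot"]).as_matrix()
for t in((498.5,-57),vp[:2]): print("tool delta",T.T@np.array([t[0]-s["tcp_pos"][0],t[1]-s["tcp_pos"][1],0]))
print(T.round(3),plane("scene",(180+207*.375,160+240*.375),92))
```

```text
vent [353.27352941  69.93235294] [339  55  30  30 680] [499.24303755 -56.03140362  91.        ]
mark 273.61538461538464 211.69230769230768 13 [514.784402    95.05363684  84.5       ]
knob [538.42659108  76.53496785 112.5       ] line end [528.50092001  89.31879453 112.5       ]
ang now 2.507618772948788 before 2.5091748347953153
tool delta [109.09588132  87.43700471  -0.41953913]
tool delta [108.45548707  86.3976993   -0.4147189 ]
[[ 0.356 -0.934  0.004]
 [-0.934 -0.356  0.002]
 [-0.    -0.004 -1.   ]] [497.26798034 -63.82608345  92.        ]
```

The ring hasn't moved (2.508 rad now against 2.509 before). Next I'll move over the vent with the fingers shut.

Call:
send_rows(series=[[[0.27,0.22,0,0,0,0],[0.27,0.22,0,0,0,0],[0.27,0.22,0,0,0,0],[0.28,0.205,0,0,0,0],[0,0,0.3,0,0,0],[0,0,0.2,0,0,0],[0,0,0,0,0,0],[0,0,0,0,0,0],[0,0,0,0,0,0]]], fingers=0)

```text
time_s: 16.9
tcp_pos: [499.4, -56.5, 328.4]
tcp_rot: [-2.587, 1.782, -0.001]
wrist_force: [1.1, 0.2, -0.0]
width: 4.0
grasp_force: 0.0
```

Call:
send_rows(series=[[[0,0,0.2,0,0,0],[0,0,0.2,0,0,0],[0,0,0.1,0,0,0],[0,0,0,0,0,0],[0,0,0,0,0,0]]])

```text
time_s: 17.4
tcp_pos: [499.4, -56.5, 278.5]
tcp_rot: [-2.587, 1.782, -0.001]
wrist_force: [0.2, 0.8, 0.5]
width: 0.6
grasp_force: 0.0
```

Run:
```python
from h import *
s=read_state();print(s["tcp_pos"],s["width"],s["wrist_force"],s["tcp_rot"])
im=snapshot("scene");im2=snapshot("wrist")
a=cv2.resize(im[170:290,200:320],(400,400),interpolation=cv2.INTER_CUBIC);b=cv2.resize(im2[120:300,165:345],(400,400),interpolation=cv2.INTER_CUBIC)
cv2.imwrite("pics/v1.png",np.hstack([a,b])[:,:,::-1])
```

```text
[499.38462091 -56.53667652 278.47241314] 0.6049432150368662 [0.22737294 0.83396877 0.5188913 ] [-2.58702582e+00  1.78177333e+00 -1.16280168e-03]
```

View pics/v1.png

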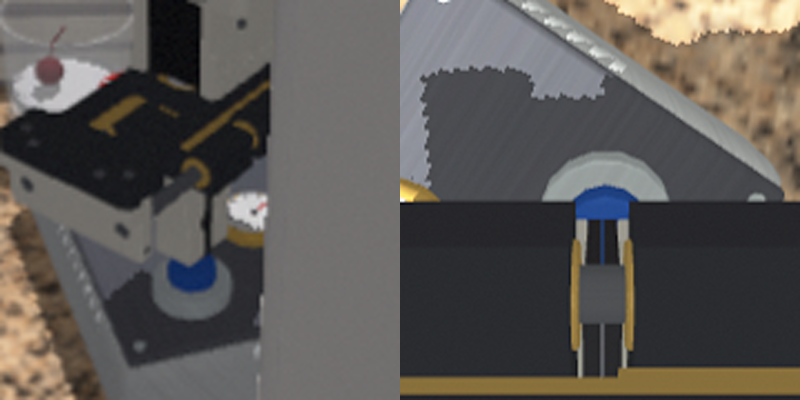

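Both views show the closed fingertips centred over the blue button. Now I'll press it.

Call:
send_rows(series=[[[0,0,0.05,0,0,0],[0,0,0.04,0,0,0],[0,0,0.03,0,0,0],[0,0,0.01,0,0,0],[0,0,0,0,0,0],[0,0,0,0,0,0]]])

```text
time_s: 18.1
tcp_pos: [499.2, -56.6, 265.0]
tcp_rot: [-2.587, 1.782, -0.001]
wrist_force: [-0.7, 1.3, 4.4]
width: -0.1
grasp_force: 2.7
```

Call:
send_rows(series=[[[0,0,0.01,0,0,0],[0,0,0,0,0,0],[0,0,0,0,0,0]]])

```text
time_s: 18.4
tcp_pos: [499.2, -56.6, 264.4]
tcp_rot: [-2.587, 1.782, -0.001]
wrist_force: [-1.1, 1.5, 8.5]
width: 0.6
grasp_force: 4.1
```

Call:
send_rows(series=[[[0,0,0.012,0,0,0],[0,0,0,0,0,0],[0,0,0,0,0,0],[0,0,0,0,0,0],[0,0,0,0,0,0]]])

```text
time_s: 18.9
tcp_pos: [499.2, -56.6, 264.2]
tcp_rot: [-2.587, 1.781, -0.002]
wrist_force: [-5.3, 2.5, 18.8]
width: 0.4
grasp_force: 9.6
```

It has bottomed out: 18.8 N and no further travel. Let it come up and retreat.

Call:
send_rows(series=[[[0,0,-0.1,0,0,0],[0,0,-0.3,0,0,0],[0,0,-0.4,0,0,0],[0,0,-0.4,0,0,0],[-0.3,0,0,0,0,0],[-0.3,0,0,0,0,0],[0,0,0,0,0,0],[0,0,0,0,0,0],[0,0,0,0,0,0]]])

```text
time_s: 19.8
tcp_pos: [477.6, -1.0, 382.2]
tcp_rot: [2.586, -1.782, -0.001]
wrist_force: [0.1, -0.6, 0.3]
width: 0.4
grasp_force: 0.0
```

Run:
```python
from h import *
s,im=look("end");print(s["tcp_pos"],s["wrist_force"])
cv2.imwrite("pics/end2.png",snapshot("side")[:,:,::-1])
for t in("glass","bitters","lime"):
    d=masks_of(t,"side");print(t,d and d[0]["location"])
```

```text
[477.56161921  -0.96210337 382.21964553] [ 0.0883701  -0.58161533  0.30060756]
glass [219.2, 227.2]
bitters [331.2, 174.5]
lime [255.8, 180.9]
```

View pics/end.png

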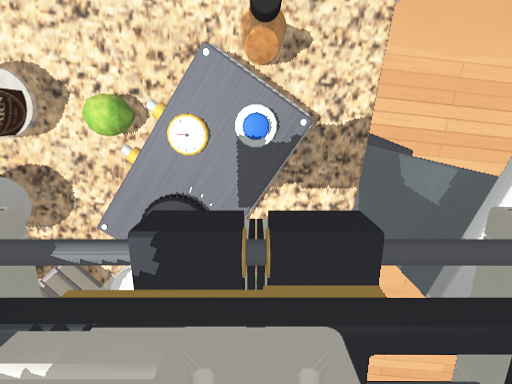

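The vent button at (256,126) is back up, and the glass, bitters and lime are where they were. Handing in.

```bash
python3 -c "
from cell import *
print(hand_in())"
```

```text
the job is handed in; nothing more can be done
None
```

The job is handed in: the gas knob is closed to about 0.13 N m above its drag, which is snug, with the pressure ring unmoved; the vent was pressed fully down and released, and the glass, bitters and lime are where they were.

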